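# Set a sample jar in the reading position of the jar reader

### The arm

A 6-joint arm with a two-finger parallel gripper is mounted at the origin on the work surface. World frame = base frame: x ahead of the robot, y to its left, z up, the work surface at z = 0. Lengths are in m, angles in degrees, forces in N, time in s.
With the tool pointing down it reaches from about 0.4 to 0.825 m from the base axis. Payload 7 kg.
Tool frame: the origin (TCP) lies at the centre of the arm's flange, where the gripper is bolted on; the fingertips stand 178 mm ahead of it and the grasp point (between the pads) lies 159 mm ahead of it (tip_reach is the distance from the TCP to the fingertips, in m); z points along the fingers, y is the line along which they close (so a half turn about z gives the same grasp; the last joint's range is limited). The gripper opens to 88 mm and grips with 3 to 60 N. Pads are 19 mm wide; open, the fingers measure 130 mm over their backs; the gripper's body (78 mm by 193 mm) begins 47 mm behind the grasp point.
Start: joints at [-52.133, 20.546, 0.682, 0, -70.136, -16.507], TCP at [0.246, -0.629, 0.405] pointing down, gripper open.
Joint ranges: [-176.03, 176.03], [-82.01, 121.73], [-58.28, 71.71], [-173.87, 95.51], [-174.79, -0.11], [-173.66, 173.66]. Speed limits (degrees/s): [136.94, 136.94, 172.46, 180, 180, 180].

### API

Orientations are given as [roll, pitch, yaw] about the fixed x, y, z axes, in that order (R = Rz(yaw) Ry(pitch) Rx(roll)).
In Python, from plant import * gives the robot as it stands.
- The arm moves only by the shell command python3 -m handwheel 'ROWS'. ROWS is JSON, a list of rows, each a list of 7 numbers: the opening, from -1 (shut) to 1 (fully open), then the shift along the tool's x, y, z as a fraction of full scale, then the turn, a rotation vector about the tool's x, y, z as a fraction of full scale. A call has 1 to 5 rows; each row shifts and turns the commanded pose from where the row before left it, along the tool's axes as they then stand; what a row does not reach is not made up. Full scale, the value 1, is 0.025 m for a shift and 6 degrees for a turn. A row lasts 1/8 s, in which the tool goes at most 62.5 mm and 10.7 degrees, less where a joint would pass 70% of its speed; a pose out of reach is approached as far as the arm can. A call with a number of a shift or a turn outside -1 to 1 is refused whole. A call with a gripper value outside its range is refused whole. The fingers move at their own pace and stop on an object; the grip force is fixed at half the most. Time passes only in rows, so rows that do not move let the fingers close. It gives the time, the measured TCP pose, the force, the opening and the grip force at its end, in the units of the state.
- get_obs(): the state, without advancing time (a new reading comes with each control period).
- snapshot(name): name is "side" or "top"; returns a dict with "color" (384x512x3 uint8, red, green, blue), "fx", "fy", "cx", "cy" (pixels), "k1" (the pictures are not rectified: a ray, as slopes to the right and down, at radius r is drawn at 1 + k1 r^2 times it, then the intrinsics apply), "R" (3x3) and "t" (3): a world point X has camera coordinates R X + t. Camera axes: x right, y down, z forward; pixel columns grow to the right and rows downward; lengths in m; the calibration is good to about 2 mm. A picture is of the moment at which its call begins. There is no depth.
- close_job(): hands the job in; it is judged then, once.
The state is a dict: "clock": time; "joint_pos": joint angles; "qvel": joint speeds; "tau": joint torques, N m; "tool_pos": TCP position; "orientation": TCP orientation; "force": force on the tool from outside, world axes, zero at the start; "moment": the same for the moment, N m; "opening": finger opening in m; "gripper_force": force on a finger pad.
Only numpy, scipy, OpenCV 4.12 (cv2) and the standard library are available. Lean on these libraries where they do the work, as an engineer would, in place of code of your own. Each camera call takes 0.05 s, during which the arm holds its last target. There are 200 camera calls.

### The job

Push the sprung slide that carries the orange-lidded jar all the way in to its end stop, then let it go so that it springs back and latches on its stop pin at mid position. When it has latched and you are off it, press the green button on top of the reader fully down and come away. Only push with the fingers: do not touch or lift any jar, leave the slide with the blue-lidded jar at home, and leave everything else standing where it is.

Things in the scene. Friction and masses are not known exactly. Their poses are not given: they have to be found in the camera images.
- reader: jar reader fixed on the table: grey base plate x -120 to +180, y -125 to +125 mm, 12 mm thick; white block x -20 to +70, y -25 to +25 mm, 70 mm tall, between two slides centred at y = +68 (left) and -68 mm (right), each an aluminium deck x -95 to +5 mm at home, top 32 mm up. Origin on the table; x = push direction, away from the robot; y left; z up. Tallest on it: jars, to 96 mm
- pin_left_top (a point): top of the left slide's yellow stop pin, 8 mm diameter, on the slide's outer side at reader x = -24 mm, y = +105 mm; stands up 32 mm above the table and is sprung; the slide's brass lug presses it down 10 mm on the way in
- pin_right_top (a point): top of the right slide's yellow stop pin, 8 mm diameter, on the slide's outer side at reader x = -24 mm, y = -105 mm; stands up 32 mm above the table and is sprung; the slide's brass lug presses it down 10 mm on the way in
- slide_left_tab (a point): centre of the upright push face of the left (+y) slide's black tab, moving with the slide; the face looks along the reader's -x, towards the robot. The tab is 44 mm wide (reader y), 10 mm thick and rises from 28 to 72 mm above the table (this point: 52 mm). Push the face along the reader's +x
- slide_right_tab (a point): centre of the upright push face of the right (-y) slide's black tab, moving with the slide; the face looks along the reader's -x, towards the robot. The tab is 44 mm wide (reader y), 10 mm thick and rises from 28 to 72 mm above the table (this point: 52 mm). Push the face along the reader's +x
- slide_left (a joint): left slide's travel along reader +x, m: 0 home, 0.040 latched on the pin (mid), 0.080 end stop (hard). Return spring: 3 N at home, 6 N at mid, 9 N at the end; plus drag 3 N per 0.1 m/s, and up to 3 N while its lug rides over the pin (0.005 to 0.040). Let go before 0.040 it runs home; let go beyond 0.042 it comes back at up to 0.3 m/s and stops at 0.040 on the pin, which has popped up behind the lug
- slide_right (a joint): right slide's travel along reader +x, m: 0 home, 0.040 latched on the pin (mid), 0.080 end stop (hard). Return spring: 3 N at home, 6 N at mid, 9 N at the end; plus drag 3 N per 0.1 m/s, and up to 3 N while its lug rides over the pin (0.005 to 0.040). Let go before 0.040 it runs home; let go beyond 0.042 it comes back at up to 0.3 m/s and stops at 0.040 on the pin, which has popped up behind the lug
- slide_left_nest (a point): centre of the floor of the left slide's grey nest ring (58 mm outside, 49 mm inside diameter, rim 12 mm above the deck), 36 mm above the table, 65 mm along the reader's +x from the push face; moves with the slide
- slide_right_nest (a point): centre of the floor of the right slide's grey nest ring (58 mm outside, 49 mm inside diameter, rim 12 mm above the deck), 36 mm above the table, 65 mm along the reader's +x from the push face; moves with the slide
- jar_orange: white plastic jar with an orange lid, 45 mm diameter, 60 mm tall, about 100 g, standing loose in the nest of one of the two slides (which one varies). Origin: centre of its underside; z up. Its slide is the one to push
- jar_blue: white plastic jar with a blue lid, 45 mm diameter, 60 mm tall, about 100 g, standing loose in the nest of one of the two slides (which one varies). Origin: centre of its underside; z up. Its slide stays at home
- read_button_top (a point): centre of the top of the green push button, 28 mm diameter, on the reader's optical block at reader x = +25 mm, y = 0; 92 mm above the table when up; pressed straight down
- read_button (a joint): how far the green button is down, in m: 0 up, 0.006 fully down (hard stop); it takes 1.5 N to start and 5 N fully down, and springs back
- jar_white: bystander: white jar with a white lid, 45 mm diameter, 60 mm tall, in a black ring at the far left of the reader's base plate; origin: centre of its underside
- tape_roll: bystander: white tape roll, 60 mm diameter, 24 mm tall, lying at the far right of the reader's base plate; origin: centre of its underside
- wash_bottle: bystander: clear bottle, 60 mm diameter, 150 mm tall, left of the reader; origin: centre of its underside
- can: bystander: steel can, 80 mm diameter, 100 mm tall, right of the reader; origin: centre of its underside
- spatula: bystander: spatula 200 mm long lying on the table at the left near the robot
Mind the look-alikes: they are no part of the job. What is shaped like the jar_blue but pink or yellow is not meant.

How it is judged:
By the outcome, as a careful person would: the job done as asked, in the order asked, and still so for the second after the job is handed in, with the robot touching nothing.
It also fails if it takes over 40 s, if anything falls off the work surface, if the arm or the gripper's body presses on something with over 40 N, if the wrist force passes 120 N, or if a joint passes its speed limit or range.

## Working session

There is one attempt and no reset: what is moved stays moved. The work goes in short steps, Python scripts to look and compute and a shell command to move; the robot and the scene stay as the last step left them, time stands still between calls to the robot, and variables do not carry over. Pictures are saved under pics/ and viewed, at most 10 in all, crops included, and the job is handed in when it is done.

```bash
mkdir -p pics; cat > h.py <<'E'
from plant import *
import numpy as np, cv2
E
python3 - <<'E'
from h import *
for n in("top","side"):
    s=snapshot(n); cv2.imwrite(f"pics/{n}0.png",cv2.resize(s["color"][:,:,::-1],(800,600),interpolation=cv2.INTER_CUBIC))
    np.save(n+".npy",s,allow_pickle=True)
    print(n,s["fx"],s["fy"],s["cx"],s["cy"],s["k1"],s["R"],s["t"])
o=get_obs();print(o)
E
```

```text
top 428.99801371742575 428.99801371742575 258.9217523803725 189.52629699142432 -0.10414110951266817 [[ 4.75140254e-03 -9.99732545e-01 -2.26332215e-02]
 [-9.83862463e-01 -6.25237936e-04 -1.78925298e-01]
 [ 1.78863292e-01  2.31181232e-02 -9.83602295e-01]] [0.02974169 0.56314495 1.24462306]
side 474.29252549982186 474.29252549982186 250.97243994086378 187.3390056728443 -0.05666619747906944 [[-0.9514936  -0.30731607 -0.01472297]
 [-0.1984112   0.64947541 -0.73403998]
 [ 0.23514449 -0.69551314 -0.67894664]] [0.52471186 0.18155414 1.31684704]
{'clock': 0.1, 'joint_pos': array([-5.21345384e+01,  2.05876151e+01,  6.37024622e-01, -1.63776154e-02,
       -7.01349738e+01, -1.65081165e+01]), 'qvel': array([-0.11648817, -0.09357753,  0.16354131, -0.02789758,  0.033121  ,
       -0.04436212]), 'tau': array([-2.97423867e-03, -5.84162807e+01,  2.93750632e+01,  7.01554433e+00,
        1.01627066e-02, -7.85682209e-05]), 'tool_pos': array([ 0.2457641 , -0.62847806,  0.40380205]), 'orientation': array([ 1.79913587e+02, -9.55324858e-03, -1.58648224e+02]), 'force': array([0.57804822, 0.48764973, 0.59892939]), 'moment': array([-0.05708832, -0.0087303 ,  0.00328312]), 'gripper_force': 0.0, 'opening': 0.08739733225864472}
```

View pics/top0.png

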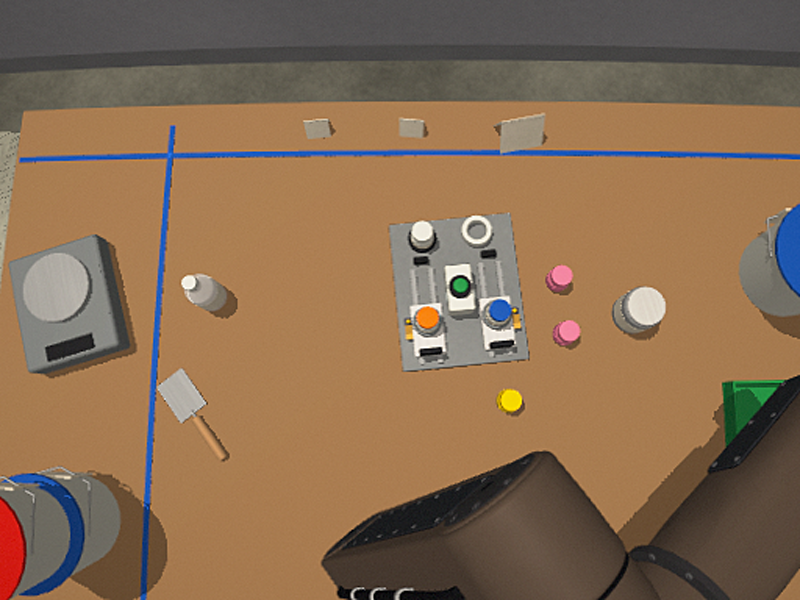

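View pics/side0.png

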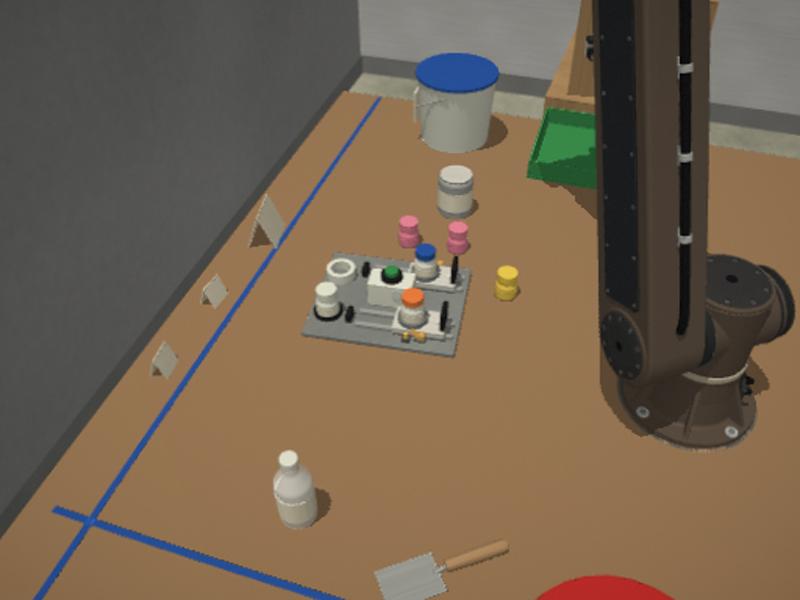

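Top view: the orange lid is at (428,318) on the left slide. The blue lid is at (499,311) on the right slide, and the green button is at (460,286). The pink lids at (561,279) and (567,332) and the yellow one at (511,401) stand off the reader, so they are look-alikes. In the side view orange is at (413,298), blue at (426,252) and the button at (392,272). So the left slide is the one to push; I'll fit the reader pose and confirm in a crop.

```bash
cat >> h.py <<'E'
from scipy.optimize import least_squares
def proj(s,X):
    c=np.atleast_2d(X)@np.array(s["R"]).T+s["t"]; p=c[:,:2]/c[:,2:]
    p=p*(1+s["k1"]*(p**2).sum(1,keepdims=True)); return p*s["fx"]+[s["cx"],s["cy"]]
def rdr(q,P):
    c,s=np.cos(q[2]),np.sin(q[2]); P=np.atleast_2d(P)
    return P@np.array([[c,-s,0],[s,c,0],[0,0,1]]).T+[q[0],q[1],0]
def blob(s,lo,hi,box):
    h=cv2.cvtColor(s["color"],cv2.COLOR_RGB2HSV); x0,y0,x1,y1=box
    m=cv2.inRange(h,lo,hi)[y0:y1,x0:x1]; y,x=np.nonzero(m)
    return np.array([x.mean()+x0,y.mean()+y0]),len(x)
E
python3 - <<'E'
from h import *
T=np.load("top.npy",allow_pickle=True).item();S=np.load("side.npy",allow_pickle=True).item()
C=np.array([[180,125,12],[180,-125,12],[-120,-125,12],[-120,125,12]])/1000
tc=np.array([[389,226],[511,213],[528,359],[403,371]])*.64
sc=np.array([[303,335],[336,254],[471,266],[455,355]])*.64
B=np.array([[25,0,91]])/1000
bt,n1=blob(T,(45,100,40),(80,255,255),(270,160,320,210)); bs,n2=blob(S,(45,100,40),(80,255,255),(235,160,270,190))
print(bt,n1,bs,n2)
f=lambda q:np.r_[(proj(T,rdr(q,C))-tc).ravel(),(proj(S,rdr(q,C))-sc).ravel(),2*(proj(T,rdr(q,B))-bt).ravel(),2*(proj(S,rdr(q,B))-bs).ravel()]
r=least_squares(f,[.65,0,0],loss="soft_l1");q=r.x;print(q,np.degrees(q[2]));print(f(q).reshape(-1,2).round(1))
np.save("q.npy",q)
P=np.array([[-90,90,72],[-90,46,72],[-80,46,72],[-80,90,72],[-25,68,96],[-25,-68,96],[-24,105,32],[-24,-105,32],[25,0,92],*(C*1000)])/1000
for s,n,(x0,y0,x1,y1) in((T,"ct",(240,130,350,245)),(S,"cs",(190,140,310,235))):
    k=5;im=cv2.resize(s["color"][y0:y1,x0:x1,::-1],None,fx=k,fy=k,interpolation=cv2.INTER_CUBIC)
    for p in proj(s,rdr(q,P)): cv2.circle(im,tuple(int(v) for v in (p-[x0,y0]+.5)*k),3,(255,0,255),1)
    cv2.imwrite(f"pics/{n}.png",im)
print(rdr(q,[[-95,68,52],[25,0,92]]*np.array(.001)))
E
```

```text
[294.48148148 182.18518519] 81 [250.22222222 173.53968254] 63
[ 0.55076428 -0.07577069  0.10549588] 6.044468896426686
[[-0.9 -0.4]
 [-0.9 -0.1]
 [ 0.8  0.2]
 [-0.4  1. ]
 [-1.9 -2.4]
 [-1.4 -2.4]
 [ 0.2  0.8]
 [-0.6 -1.1]
 [-0.5  1.4]
 [ 0.3 -3.3]]
[[ 0.44913202 -0.01815227  0.052     ]
 [ 0.57562529 -0.07313818  0.092     ]]
```

View pics/ct.png

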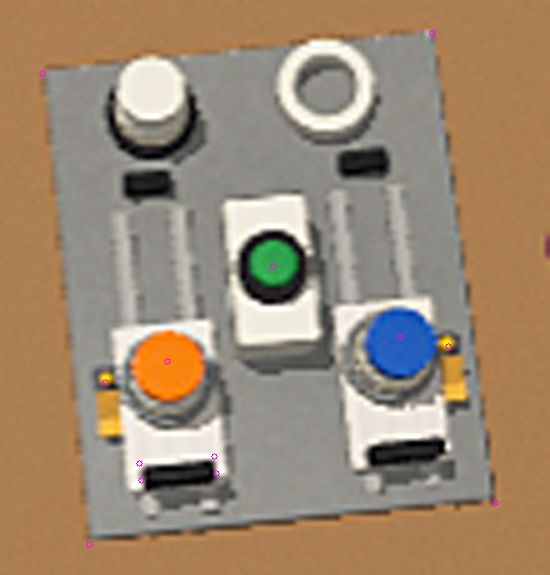

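View pics/cs.png

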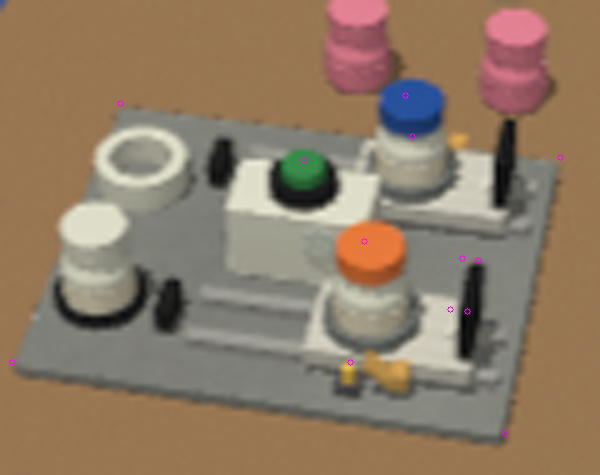

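The crops confirm it: the orange lid at (168,366) in the top crop is on the left slide and blue at (400,342) is on the right. The tab's top edge is about 8 px lower than my guess, so the face is at x ≈ -95. I'll refit with the sharper crop points, then turn the tool and shut the fingers.

```bash
python3 - <<'E'
from h import *
T=np.load("top.npy",allow_pickle=True).item();S=np.load("side.npy",allow_pickle=True).item()
P=np.array([[180,125,12],[180,-125,12],[-120,-125,12],[-120,125,12],[-24,105,32],[25,0,92],[-30,68,96],[-30,-68,96]])/1000
t=np.array([[43,73],[433,33],[494,502],[91,539],[106,378],[274,261],[168,366],[400,342]])/5-.5+[240,130]
u=np.array([[14,372],[123,107],[558,160],[503,440],[348,364],[304,161],[371,241],[412,97]])/5-.5+[190,140]
f=lambda q:np.r_[(proj(T,rdr(q,P))-t).ravel(),(proj(S,rdr(q,P))-u).ravel()]
r=least_squares(f,[.55,-.07,.1],loss="soft_l1");q=r.x;print(q,np.degrees(q[2]));print(f(q).reshape(-1,2).round(1).tolist())
np.save("q.npy",q)
E
python3 -m handwheel '[[-1,0,0,0,0,0,0.85],[-1,0,0,0,0,0,0.85],[-1,0,0,0,0,0,0.85],[-1,0,0,0,0,0,0]]'
```

```text
[ 0.55179572 -0.07514527  0.10337384] 5.922884881394641
[[-0.1, -0.3], [-0.1, -0.1], [0.1, -0.2], [-0.5, 0.7], [-0.2, 0.4], [-0.2, 0.8], [-0.2, 0.4], [0.1, 0.5], [-0.8, -1.9], [-0.7, -0.8], [0.3, -0.3], [-0.0, -1.3], [0.0, -0.2], [-0.3, -0.0], [-0.2, 0.3], [-0.1, 0.0]]
clock: 0.6
tool_pos: [0.2458, -0.6285, 0.4042]
orientation: [180.0, -0.0, -173.9]
force: [0.7, -0.4, 0.4]
opening: 0.0534
gripper_force: 0.0
```

```bash
cat >> h.py <<'E'
from scipy.spatial.transform import Rotation as Ro
q=np.load("q.npy")
def rel(P):  # steps (units of 25 mm) in tool axes from here to reader-frame fingertip target (mm)
    o=get_obs(); R=Ro.from_euler("xyz",o["orientation"],degrees=True).as_matrix()
    tip=o["tool_pos"]+R@[0,0,.178]; tr=rdr([0,0,-q[2]],tip-[q[0],q[1],0])[0]
    w=rdr(q,np.array(P)/1000)[0]
    print("t",o["clock"],"tip reader mm",(tr*1000).round(1),"F",o["force"].round(1),"open",o["opening"],"steps",(R.T@(w-tip)/.025).round(2))
E
python3 -c "
from h import *
rel([-125,68,227]); rel([-125,68,45])"
```

```text
t 0.6 tip reader mm [-361.5 -518.7  226.2] F [ 0.7 -0.4  0.4] open 0.0533806597654371 steps [-9.530e+00  2.344e+01 -2.000e-02]
t 0.6 tip reader mm [-361.5 -518.7  226.2] F [ 0.7 -0.4  0.4] open 0.0533806597654371 steps [-9.53 23.43  7.26]
```

```bash
python3 -m handwheel '[[-1,-0.3,1,0,0,0,0],[-1,-0.5,1,0,0,0,0],[-1,-0.6,1,0,0,0,0],[-1,-0.6,1,0,0,0,0],[-1,-0.6,1,0,0,0,0]]' >/dev/null
python3 -m handwheel '[[-1,-0.6,1,0,0,0,0],[-1,-0.6,1,0,0,0,0],[-1,-0.6,1,0,0,0,0],[-1,-0.6,1,0,0,0,0],[-1,-0.6,1,0,0,0,0]]' >/dev/null
python3 -m handwheel '[[-1,-0.5,1,0,0,0,0],[-1,-0.5,1,0,0,0,0],[-1,-0.5,1,0,0,0,0],[-1,-0.5,1,0,0,0,0],[-1,-0.5,1,0,0,0,0]]'
python3 -c "
from h import *
rel([-125,68,227]); rel([-125,68,45])"
```

```text
clock: 2.48
tool_pos: [0.4077, -0.2334, 0.4047]
orientation: [180.0, 0.0, -173.8]
force: [0.1, 0.5, -0.8]
opening: 0.0003
gripper_force: 0.0
t 2.475 tip reader mm [-159.6 -142.6  226.7] F [ 0.1  0.5 -0.8] open 0.00032474076763222906 steps [-1.42  8.42 -0.01]
t 2.475 tip reader mm [-159.6 -142.6  226.7] F [ 0.1  0.5 -0.8] open 0.00032474076763222906 steps [-1.42  8.41  7.27]
```

```bash
python3 -m handwheel '[[-1,-0.3,1,0,0,0,0],[-1,-0.3,1,0,0,0,0],[-1,-0.3,1,0,0,0,0],[-1,-0.2,1,0,0,0,0],[-1,-0.2,1,0,0,0,0]]' >/dev/null
python3 -m handwheel '[[-1,0,1,0,0,0,0],[-1,0,1,0,0,0,0],[-1,0,0.4,0,0,0,0],[-1,0,0,0.8,0,0,0],[-1,0,0,1,0,0,0]]' >/dev/null
python3 -m handwheel '[[-1,0,0,1,0,0,0],[-1,0,0,1,0,0,0],[-1,0,0,1,0,0,0],[-1,0,0,0,0,0,0]]'
python3 - <<'E'
from h import *
rel([-125,68,45]); rel([-104,68,45])
for n,(x0,y0,x1,y1) in(("side",(190,120,330,235)),):
    s=snapshot(n);cv2.imwrite("pics/a.png",cv2.resize(s["color"][y0:y1,x0:x1,::-1],None,fx=5,fy=5,interpolation=cv2.INTER_CUBIC))
E
```

```text
clock: 4.22
tool_pos: [0.4198, -0.0474, 0.2834]
orientation: [-180.0, -0.2, -173.9]
force: [0.7, 0.0, -0.1]
opening: 0.0002
gripper_force: 0.0
t 4.225 tip reader mm [-129.1   41.1  105.4] F [ 0.7  0.  -0.1] open 0.00018637957686420533 steps [-0.18  1.08  2.41]
t 4.225 tip reader mm [-129.1   41.1  105.4] F [ 0.7  0.  -0.1] open 0.00018637957686420533 steps [-1.02  1.08  2.41]
```

View pics/a.png

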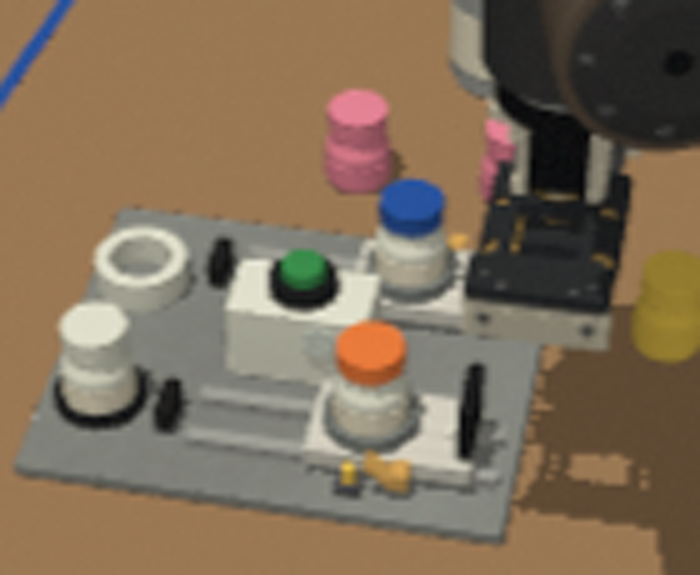

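The gripper, at about (550,250) in the crop, is in front of the tabs and about 27 mm too far right. Both jars are seated and nothing is touched. I'll move left and go down.

```bash
python3 -m handwheel '[[-1,0,0.54,0,0,0,0],[-1,0,0.54,0,0,0,0],[-1,0,0,0.8,0,0,0],[-1,0,0,0.8,0,0,0],[-1,0,0,0.8,0,0,0]]' >/dev/null
python3 -m handwheel '[[-1,0,0,0,0,0,0],[-1,-0.2,0,0,0,0,0],[-1,-0.2,0,0,0,0,0]]'
python3 -c "
from h import *
rel([-105,68,45])"
```

```text
clock: 5.28
tool_pos: [0.4283, -0.0186, 0.2257]
orientation: [180.0, 0.1, -173.9]
force: [0.0, 0.4, 0.2]
opening: 0.0005
gripper_force: 0.0
t 5.275 tip reader mm [-116.6   69.1   47.7] F [0.  0.4 0.2] open 0.0004889183452743244 steps [-0.46 -0.04  0.11]
```

```bash
python3 -m handwheel '[[-1,-0.2,0,0,0,0,0],[-1,-0.2,0,0,0,0,0],[-1,-0.2,0,0,0,0,0],[-1,-0.3,0,0,0,0,0],[-1,-0.3,0,0,0,0,0]]'
python3 -m handwheel '[[-1,-0.4,0,0,0,0,0],[-1,-0.4,0,0,0,0,0],[-1,-0.4,0,0,0,0,0],[-1,-0.3,0,0,0,0,0],[-1,0,0,0,0,0,0]]'
python3 -c "
from h import *
rel([-25,68,47])"
```

```text
clock: 5.9
tool_pos: [0.4562, -0.0164, 0.2241]
orientation: [-180.0, -0.2, -174.0]
force: [-7.8, 1.2, 5.2]
opening: 0.0003
gripper_force: 4.1
clock: 6.52
tool_pos: [0.4934, -0.0126, 0.2237]
orientation: [-179.9, -0.3, -174.0]
force: [-6.4, -1.3, 3.0]
opening: 0.0004
gripper_force: 3.2
t 6.525 tip reader mm [-52.6  68.1  45.7] F [-6.4 -1.3  3. ] open 0.00041839724056684974 steps [-1.1  -0.   -0.06]
```

```bash
python3 -m handwheel '[[-1,-0.3,0,0,0,0,0],[-1,-0.3,0,0,0,0,0],[-1,-0.2,0,0,0,0,0],[-1,-0.1,0,0,0,0,0],[-1,0,0,0,0,0,0]]'
python3 -m handwheel '[[-1,-0.08,0,0,0,0,0],[-1,-0.08,0,0,0,0,0],[-1,0,0,0,0,0,0]]'
python3 -c "
from h import *
rel([-25,68,47])"
```

```text
clock: 7.15
tool_pos: [0.5151, -0.0104, 0.2237]
orientation: [-179.9, -0.4, -174.0]
force: [-7.7, -0.9, 3.7]
opening: 0.0004
gripper_force: 4.1
clock: 7.52
tool_pos: [0.519, -0.01, 0.2237]
orientation: [-179.9, -0.4, -174.0]
force: [-8.4, -1.4, 4.7]
opening: 0.0003
gripper_force: 4.2
t 7.525 tip reader mm [-27.   68.   45.7] F [-8.4 -1.4  4.7] open 0.0003154927641912294 steps [-0.08 -0.   -0.05]
```

```bash
python3 -m handwheel '[[-1,-0.06,0,0,0,0,0],[-1,0,0,0,0,0,0]]'
python3 -m handwheel '[[-1,-0.06,0,0,0,0,0],[-1,0,0,0,0,0,0]]'
python3 -m handwheel '[[-1,-0.06,0,0,0,0,0],[-1,0,0,0,0,0,0]]'
```

```text
clock: 7.78
tool_pos: [0.5204, -0.0098, 0.2237]
orientation: [-179.9, -0.4, -174.0]
force: [-8.7, -0.2, 4.1]
opening: 0.0006
gripper_force: 4.3
clock: 8.02
tool_pos: [0.5216, -0.0097, 0.2236]
orientation: [-179.9, -0.4, -174.0]
force: [-9.3, -0.3, 5.7]
opening: 0.0003
gripper_force: 5.0
clock: 8.28
tool_pos: [0.5221, -0.0097, 0.2234]
orientation: [-179.9, -0.5, -174.0]
force: [-15.1, 1.0, 10.4]
opening: 0.0001
gripper_force: 7.2
```

```bash
python3 -m handwheel '[[-1,-0.06,0,0,0,0,0],[-1,0,0,0,0,0,0]]'
python3 - <<'E'
from h import *
rel([-25,68,47])
s=snapshot("side");x0,y0,x1,y1=190,120,330,235
cv2.imwrite("pics/b.png",cv2.resize(s["color"][y0:y1,x0:x1,::-1],None,fx=5,fy=5,interpolation=cv2.INTER_CUBIC))
E
```

```text
clock: 8.52
tool_pos: [0.5225, -0.0098, 0.2232]
orientation: [-179.9, -0.7, -174.1]
force: [-18.5, 0.8, 12.6]
opening: 0.0005
gripper_force: 9.3
t 8.525 tip reader mm [-24.5  67.8  45.2] F [-18.5   0.8  12.6] open 0.0005458851395830737 steps [ 0.02  0.01 -0.07]
```

View pics/b.png

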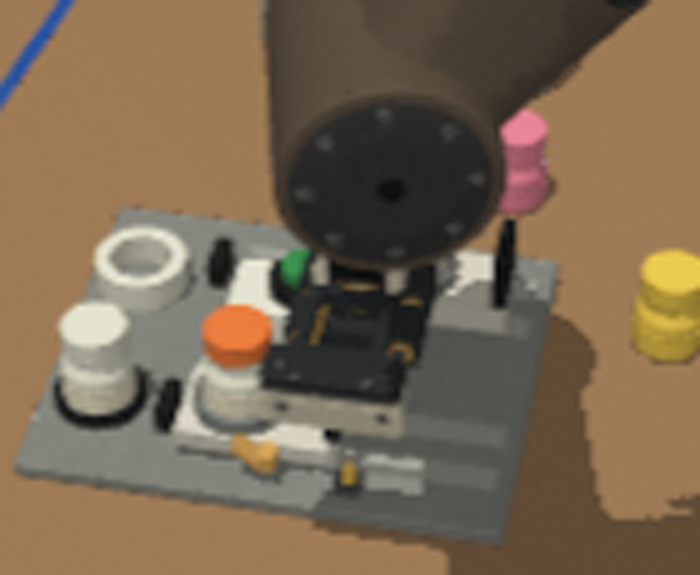

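Force rose from 9 to 18 N without travel, and the deck at (185,430) is up against the black stop at (170,400), so the slide is at its end. Now I'll back off quickly and let it spring back.

```bash
python3 -m handwheel '[[-1,1,0,0,0,0,0],[-1,1,0,0,0,0,0],[-1,1,0,0,0,0,0],[-1,0.6,0,0,0,0,0],[-1,0,0,0,0,0,0]]'
python3 -m handwheel '[[-1,0,0,-1,0,0,0],[-1,0,0,-1,0,0,0],[-1,0,0,-1,0,0,0],[-1,0,0,-0.4,0,0,0],[-1,0,0,0,0,0,0]]'
python3 - <<'E'
from h import *
rel([25,0,125])
s=snapshot("side");x0,y0,x1,y1=190,120,330,235
cv2.imwrite("pics/c.png",cv2.resize(s["color"][y0:y1,x0:x1,::-1],None,fx=5,fy=5,interpolation=cv2.INTER_CUBIC))
E
```

```text
clock: 9.2
tool_pos: [0.4372, -0.018, 0.2249]
orientation: [180.0, 0.0, -173.9]
force: [1.6, 1.1, 0.4]
opening: 0.0006
gripper_force: 0.0
clock: 9.82
tool_pos: [0.438, -0.0178, 0.3099]
orientation: [180.0, 0.1, -173.9]
force: [-0.2, -1.0, -1.2]
opening: 0.0004
gripper_force: 0.0
t 9.825 tip reader mm [-107.    68.8  131.9] F [-0.2 -1.  -1.2] open 0.00039900258889075325 steps [-5.27 -2.77  0.28]
```

View pics/c.png

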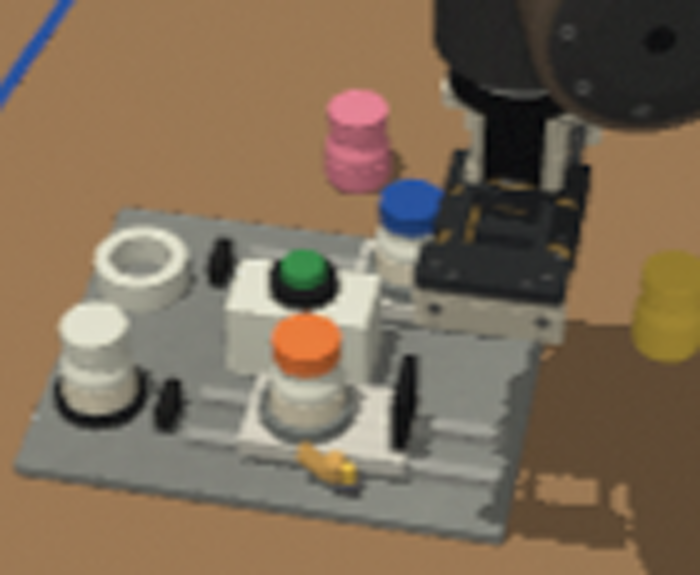

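The slide is latched: the lug at (325,462) rests against the pin at (348,468), the jar is seated, and blue is at home. Next, over to above the button.

```bash
python3 -m handwheel '[[-1,-0.9,-0.5,0,0,0,0],[-1,-0.9,-0.5,0,0,0,0],[-1,-0.9,-0.5,0,0,0,0],[-1,-0.9,-0.5,0,0,0,0],[-1,-0.9,-0.5,0,0,0,0]]'>/dev/null
python3 -m handwheel '[[-1,-0.8,-0.3,0,0,0,0],[-1,0,0,0,0,0,0],[-1,0,0,0,0,0,0]]'
python3 -c "
from h import *
rel([25,0,95])"
```

```text
clock: 10.88
tool_pos: [0.5761, -0.0736, 0.3083]
orientation: [180.0, -0.1, -174.0]
force: [-0.1, 0.6, 0.3]
opening: 0.0003
gripper_force: 0.0
t 10.875 tip reader mm [ 23.9  -1.  130.3] F [-0.1  0.6  0.3] open 0.00029573570270032305 steps [-0.05  0.04  1.41]
```

```bash
python3 -m handwheel '[[-1,-0.04,0.04,0.6,0,0,0],[-1,0,0,0.6,0,0,0],[-1,0,0,0.2,0,0,0],[-1,0,0,0.1,0,0,0],[-1,0,0,0,0,0,0]]'
python3 -m handwheel '[[-1,0,0,0.1,0,0,0],[-1,0,0,0.06,0,0,0],[-1,0,0,0,0,0,0]]'
python3 -c "
from h import *
rel([25,0,86])"
```

```text
clock: 11.5
tool_pos: [0.5775, -0.0725, 0.2722]
orientation: [-180.0, 0.0, -173.9]
force: [0.2, -0.4, 0.2]
opening: 0.0004
gripper_force: 0.0
clock: 11.88
tool_pos: [0.5778, -0.0725, 0.2686]
orientation: [-180.0, 0.1, -173.9]
force: [-0.2, -0.5, 3.6]
opening: 0.0006
gripper_force: 1.2
t 11.875 tip reader mm [26.3 -0.  90.6] F [-0.2 -0.5  3.6] open 0.0005686752021958489 steps [0.05 0.   0.18]
```

```bash
python3 -m handwheel '[[-1,0,0,0.1,0,0,0],[-1,0,0,0,0,0,0]]'
python3 -m handwheel '[[-1,0,0,0.08,0,0,0],[-1,0,0,0,0,0,0]]'
python3 -m handwheel '[[-1,0,0,0.08,0,0,0],[-1,0,0,0,0,0,0]]'
```

```text
clock: 12.12
tool_pos: [0.5777, -0.0725, 0.2659]
orientation: [-180.0, 0.0, -173.9]
force: [0.6, -0.2, 4.0]
opening: 0.0004
gripper_force: 2.0
clock: 12.38
tool_pos: [0.5778, -0.0725, 0.2644]
orientation: [-180.0, 0.1, -173.9]
force: [-0.9, 1.0, 9.2]
opening: 0.0004
gripper_force: 4.3
clock: 12.62
tool_pos: [0.5777, -0.0724, 0.2641]
orientation: [-180.0, 0.1, -173.9]
force: [-6.3, 2.8, 23.2]
opening: 0.0008
gripper_force: 11.4
```

23 N with no further travel, so the button is fully down. Coming away.

```bash
python3 -m handwheel '[[-1,0,0,-0.5,0,0,0],[-1,0,0,-1,0,0,0],[-1,0,0,-1,0,0,0],[-1,0,0,-1,0,0,0],[-1,0,0,0,0,0,0]]'
python3 -m handwheel '[[-1,1,0,-0.5,0,0,0],[-1,1,0,0,0,0,0],[-1,1,0,0,0,0,0],[-1,1,0,0,0,0,0],[-1,0,0,0,0,0,0]]'
python3 - <<'E'
from h import *
s=snapshot("side");x0,y0,x1,y1=190,120,330,235
cv2.imwrite("pics/d.png",cv2.resize(s["color"][y0:y1,x0:x1,::-1],None,fx=5,fy=5,interpolation=cv2.INTER_CUBIC))
E
```

```text
clock: 13.25
tool_pos: [0.5776, -0.0725, 0.3507]
orientation: [180.0, 0.1, -173.9]
force: [0.3, -0.5, 0.5]
opening: 0.0004
gripper_force: 0.0
clock: 13.88
tool_pos: [0.4762, -0.0834, 0.3609]
orientation: [180.0, -0.1, -174.0]
force: [0.3, 0.2, -0.3]
opening: 0.0006
gripper_force: 0.0
```

View pics/d.png

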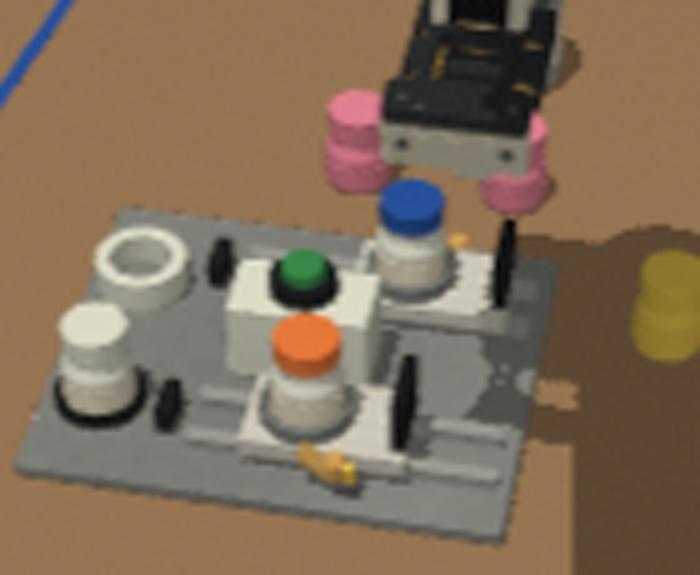

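The orange jar's slide is still latched, with its lug against the pin at (345,470). The button at (303,268) is back up, the blue slide is at home, and the gripper is clear.

```bash
python3 -c "
from plant import *
print(close_job())"
```

```text
the job is handed in; nothing more can be done
None
```

The orange jar's slide went in to its end stop and sprang back to latch on its pin, then the green button was pressed fully down and released; the arm is clear, the blue slide is still at home, and the job is handed in at about 14 s.

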